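Set the engine for a cold start

TASK

Set the engine on the test plate ready for a cold start: push the fuel tap lever round a quarter turn until it lies in line with its pipe (open), and push the flat choke paddle away from you, past the half-choke click, right to the full-choke stop. Only push the levers, never pinch them between the fingers; leave the throttle lever as it is set and leave the tools and other things lying where they are.

Things in the scene. Friction and masses are not known exactly. Their poses are not given: they have to be found in the camera images.
- engine: small engine bolted to a steel test plate; cannot move. Origin on the table; x from the operator's (robot) side, where the controls are, to the far side; z up. In its frame, mm: plate x -230..170, y +-170, top z 12; fuel tank x -5..135, y +-120, top z 224, cap to 241; control quadrant, a grey arched box, x -135..-35, y -75..65, crest z 205, two levers in its slots. The rest is lower.
- choke_pivot (a point): centre of the choke lever's hinge, inside the quadrant, at (-85, -40, 155) mm in the engine's frame, axes as the engine's; the quadrant's arch has radius 50 mm about this line. The choke lever comes out of the right-hand slot seen from the robot side
- choke_paddle (a point): centre of the choke lever's flat black thumb paddle, 74 mm from the pivot: 12 mm thick (its x axis, the direction of travel), 32 mm wide (y), from 57 to 91 mm from the pivot along z, the lever's own direction
- choke (a joint): choke lever, rad about the engine's y. 0 = off (run), leaning 0.45 rad to the robot side; grows as it is pushed away along the engine's +x. Spring detents at 0, at 0.45 (upright, half choke, first click) and at 0.90 (leaning 0.45 away, end stop, full choke). About 5 N at the paddle carries it over each hump (0.2 and 0.7 rad); it then snaps into the next detent and stays
- throttle_knob (a point): centre of the throttle lever's round black knob, 24 mm across and tall, 76 mm from its pivot on the same hinge line, in the left-hand slot (y +30 mm in the engine's frame); not to be touched
- throttle (a joint): throttle lever angle, rad, same sense as the choke (0 leaning 0.45 towards the robot, 0.9 the far end); moves freely against light friction and stays where it is; starts anywhere between
- tap_axis (a point): on the fuel tap's vertical axis, 205 mm above the table, at (-100, -125) mm in the engine's frame, axes as the engine's; the steel fuel pipe below reaches no higher than 176 mm
- tap_tab (a point): centre of the raised tab at the end of the black fuel tap lever, 37 mm from the tap's axis; the tab is 26 mm long (radially, 24 to 50 mm from the axis), 10 mm thick and stands from 197 to 219 mm above the table; the lever's hub is 24 mm across, top at 202 mm
- fuel_tap (a joint): fuel tap lever angle, rad, about the vertical, anticlockwise from above. 0 = shut: the lever points along the engine's -x (to the robot side), across the pipe; 1.57 = open, at its stop: it points along the engine's -y, in line over the pipe. Friction takes about 1.5 N at the tab; it stays where it is left
- socket: loose spark-plug socket, steel tube 25 mm across, 50 mm tall, standing on the front strip of the test plate; origin under its centre
- feeler_gauge: loose folded feeler gauge, steel, 26 x 90 x 9 mm, lying on the front strip of the test plate; origin under its centre
- spanner: loose steel spanner, 130 mm long, lying on the flat top of the fuel tank (224 mm above the table); origin under its middle, x axis along it
- oil_bottle: loose grey oil bottle, 68 mm across, 190 mm tall, standing on the table beside the engine; origin under its centre
- grease_tin: loose tin, 84 mm across, 75 mm tall, standing on the table beside the engine; origin under its centre
- plug_carton: loose cardboard spark-plug carton, 30 x 30 x 90 mm tall, standing on the table; origin under its centre
- screwdriver: loose screwdriver, 200 mm long, lying on the table; origin under its middle, x axis along it
- organiser: loose clear case of small parts, 130 x 200 x 45 mm, lying on the table; origin under its centre

How it is judged:
At the end, for the whole second after the job is handed in: The choke lever stands at its full-choke stop (within 0.07 rad, past both humps), the fuel tap lever is within 0.17 rad (10 degrees) of its open stop, both at rest; the throttle knob is within 10 mm of where it was, and no loose thing has moved more than 30 mm (value of joint choke above 0.83 rad and value of joint fuel_tap above 1.4 rad and velocity of joint choke between -0.05 and 0.05 rad/s and velocity of joint fuel_tap between -0.05 and 0.05 rad/s and distance of throttle_knob from where it was at the start of the episode below 0.01 m and distance of each of socket, feeler_gauge, spanner, oil_bottle, grease_tin, plug_carton, screwdriver, organiser from where it was at the start of the episode below 0.03 m); the robot touches nothing.
It fails at once if the choke paddle is pinched: pressed on two opposite faces at once ((contact force between the fingers and choke_c0 above 2 N and contact force between the fingers and choke_c1 above 2 N) or (contact force between the fingers and choke_c2 above 2 N and contact force between the fingers and choke_c3 above 2 N)).
It fails at once if the fuel tap tab is pinched: pressed on both its faces at once (contact force between the fingers and fuel_tap_c0 above 2 N and contact force between the fingers and fuel_tap_c1 above 2 N).
It fails at once if the throttle lever is moved by more than 10 mm at its knob (distance of throttle_knob from where it was at the start of the episode above 0.01 m).
It fails at once if a loose tool or other bystander is picked up, carried or knocked more than 30 mm from its place (distance of any of socket, feeler_gauge, spanner, oil_bottle, grease_tin, plug_carton, screwdriver, organiser from where it was at the start of the episode above 0.03 m).
It also fails if it takes over 48 s, if anything falls off the work surface, if the arm or the gripper's body presses on something with over 40 N, if the wrist force passes 120 N, or if a joint passes its speed limit or range.

ROBOT

A 6-joint arm with a two-finger parallel gripper is mounted at the origin on the work surface. World frame = base frame: x ahead of the robot, y to its left, z up, the work surface at z = 0. Lengths are in m, angles in rad, forces in N, time in s.
With the tool pointing down it reaches from about 0.375 to 0.75 m from the base axis. Payload 9 kg.
Tool frame: the origin (TCP) lies between the finger pads; the fingertips stand 17 mm ahead of it and the grasp point (between the pads) lies 2 mm behind it; z points along the fingers, y is the direction in which the jaws open and shut (so a half turn about z gives the same grasp; the last joint's range is limited). The gripper opens to 85 mm and grips with 20 to 120 N. Pads are 22 mm wide; open, the fingers measure 114 mm over their backs; the gripper's body (76 mm by 85 mm) begins 54 mm behind the grasp point. The pads swing forward as they close: fully open they stand 13 mm farther back than shut.
Start: joints at [-1.392, 0.104, 0.097, 1.564, 0, 1.353], TCP at [0.232, -0.553, 0.209] pointing down, gripper open.
Joint ranges: [-2.99, 2.99], [-0.84, 1.86], [-1.1, 1.16], [-1.84, 2.11], [-1.51, 1.56], [-3.14, 3.14]. Speed limits (rad/s): [2.22, 2.22, 2.57, 3.14, 3.14, 3.14].

INTERFACE

Orientations are given as a unit quaternion [w, x, y, z].
In Python, from cell import ctrl, cams, ticket gives the robot as it stands.
- The arm moves only by the tool drive_tool, never from a script. Its arguments are lists of equal length, an entry for each row: "hand": the finger opening in mm, from 0 to 85.4; "linear": the shift along the tool's x, y, z in mm, a list of three; "turn": the turn about the tool's z in degrees. In form: {"hand": [hand, ...], "linear": [[x, y, z], ...], "turn": [turn, ...]}. A call has 1 to 12 rows; each row shifts and turns the commanded pose from where the row before left it, along the tool's axes as they then stand; what a row does not reach is not made up. A row lasts 1/10 s, in which the tool goes at most 50 mm and 8.59 degrees, less where a joint would pass 70% of its speed; a pose out of reach is approached as far as the arm can. A call with a gripper value outside its range is refused whole. The fingers move at their own pace and stop on an object; the grip force is fixed at half the most. Time passes only in rows, so rows that do not move let the fingers close. It gives the time, the measured TCP pose, the force and the opening at its end, in the units of the state.
- ctrl.read_state(): the state, without advancing time (a new reading comes with each control period).
- cams.snapshot(name): name is "scene" or "side" or "wrist"; returns (picture, depth): 480x640x3 uint8, blue, green, red; 480x640 float32, m along the optical axis (not along the pixel's ray), 0 where there is no reading.
- cams.camera_params(name): a dict with "vfov" (degrees; the focal length in pixels is half the picture's height over the tangent of half this angle, whatever the lens; pixels are square), "cx", "cy" (the principal point, pixels), "camera_from_world" (4x4, takes a point from world to camera coordinates). Camera axes: x right, y down, z forward; pixel columns grow to the right and rows downward; lengths in m; the calibration is good to about 2 mm. The wrist camera is an equidistant fisheye: a pixel r from the principal point sees the ray r / f radians off the axis. A picture is of the moment at which its call begins: read the wrist's pose just before it. camera_params takes no time and is no camera call; for the wrist camera it gives the pose at the moment of the call.
- ticket.sign_off(): hands the job in, once; it reports no verdict.
The state is a dict: "time": time; "joint_positions": joint angles; "dq": joint speeds; "joint_efforts": joint torques, N m; "ee_pos": TCP position; "ee_rot": TCP orientation; "contact_force": force on the tool from outside, world axes, zero at the start; "torque": the same for the moment, N m; "width": finger opening in m.
Only numpy, scipy, OpenCV 4.12 (cv2) and the standard library are available. Lean on these libraries where they do the work, as an engineer would, in place of code of your own. Each camera call takes 0.05 s, during which the arm holds its last target.

## Working session

There is one attempt and no reset: what is moved stays moved. The work goes in short steps, Python scripts to look and compute and a tool call to move; the robot and the scene stay as the last step left them, time stands still between calls to the robot, and variables do not carry over. Pictures are saved under pics/ and viewed, and the job is handed in when it is done.

Besides the shell and the picture viewer there is one more tool, called after "Request:" by a JSON object that holds its "api" and its "payload". drive_tool: Moves the arm, as the interface text tells. Its arguments: {"type":"object","properties":{"hand":{"type":"array"},"linear":{"type":"array"},"turn":{"type":"array"}},"required":["hand","linear","turn"]}

```bash
ls; mkdir -p pics
python3 - <<'E'
from cell import ctrl,cams
import cv2,numpy as np
s=ctrl.read_state(); print(s)
for n in ["scene","side","wrist"]:
    p=cams.camera_params(n); print(n,p)
    im,d=cams.snapshot(n); cv2.imwrite(f"pics/{n}0.png",im); np.save(f"pics/{n}0.npy",d)
E
```

```text
pics
{'time': 0.0, 'joint_positions': array([-1.39167527e+00,  1.04721978e-01,  9.64718455e-02,  1.56388874e+00,
       -7.27938152e-06,  1.35309628e+00]), 'dq': array([-0.00049842, -0.00045358,  0.0023901 , -0.00030148, -0.00121081,
        0.00011573]), 'joint_efforts': array([ 2.91331206e-03, -5.56930232e+01,  5.03652155e+01,  1.68251758e-02,
       -3.62719165e-04, -6.52431922e-06]), 'ee_pos': array([ 0.23183433, -0.55301344,  0.20851048]), 'ee_rot': array([-6.71217210e-04,  9.80380892e-01,  1.97111276e-01,  9.30868010e-06]), 'contact_force': array([ 0.31270657, -0.50881707,  0.00830447]), 'torque': array([-0.04610596, -0.01086859, -0.02830292]), 'width': 0.08524752423900754}
scene {'vfov': 56.100180626707434, 'cx': 329.5848762508543, 'cy': 239.09478189063205, 'camera_from_world': array([[ 0.62086115,  0.78389157, -0.00674087, -0.3623322 ],
       [ 0.49629863, -0.39970768, -0.77066299, -0.15615255],
       [-0.60681059,  0.47512922, -0.63720728,  1.57583349],
       [ 0.        ,  0.        ,  0.        ,  1.        ]])}
side {'vfov': 57.85114397661029, 'cx': 313.1931605939745, 'cy': 236.41500602502379, 'camera_from_world': array([[-0.9355077 , -0.35271077,  0.02050498,  0.52956349],
       [-0.24897231,  0.61695579, -0.74657775,  0.26106581],
       [ 0.25067535, -0.70353441, -0.66498211,  0.98298157],
       [ 0.        ,  0.        ,  0.        ,  1.        ]])}
wrist {'vfov': 65.70646984690485, 'cx': 317.88441945705523, 'cy': 238.1704122603565, 'camera_from_world': array([[ 0.38616519, -0.92242732, -0.00206836, -0.59930349],
       [-0.8722301 , -0.36587841,  0.32457303, -0.04191173],
       [-0.3001518 , -0.12353472, -0.94585838,  0.3813622 ],
       [ 0.        ,  0.        ,  0.        ,  1.        ]])}
```

View pics/scene0.png

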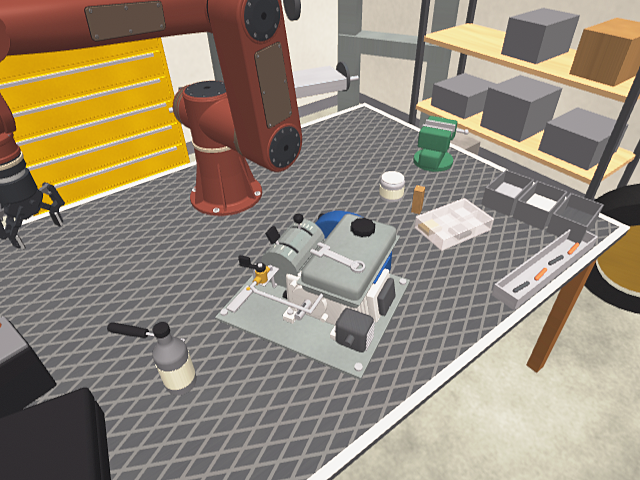

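View pics/side0.png

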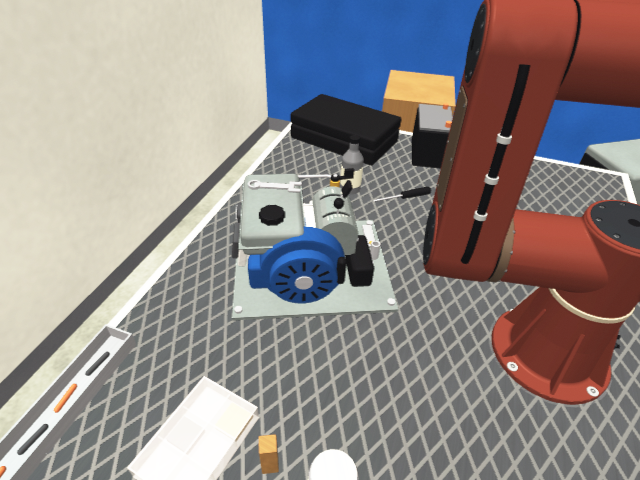

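View pics/wrist0.png

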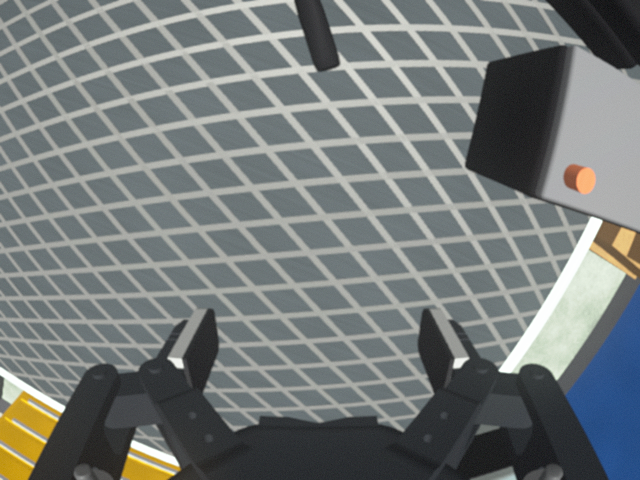

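```bash
cat > h.py <<'E'
import numpy as np,cv2
from cell import cams
def par(n):
    p=cams.camera_params(n); f=240/np.tan(np.radians(p['vfov']/2)); return f,p['cx'],p['cy'],p['camera_from_world']
def cloud(n,d):
    f,cx,cy,T=par(n); v,u=np.mgrid[0:480,0:640]
    P=np.stack([(u-cx)/f*d,(v-cy)/f*d,d],-1)
    W=(P-T[:3,3])@T[:3,:3]
    W[d<=0]=np.nan
    return W
def proj(n,X):
    f,cx,cy,T=par(n); c=np.asarray(X)@T[:3,:3].T+T[:3,3]
    return np.stack([f*c[...,0]/c[...,2]+cx,f*c[...,1]/c[...,2]+cy],-1)
E
python3 - <<'E'
from h import *
for n in ["scene","side"]:
    d=np.load(f"pics/{n}0.npy"); W=cloud(n,d); im=cv2.imread(f"pics/{n}0.png")
    x0,y0,x1,y1={"scene":(200,190,420,390),"side":(220,130,440,330)}[n]
    cv2.imwrite(f"pics/{n}0z.png",cv2.resize(im[y0:y1,x0:x1],None,fx=3.6 if n=="scene" else 3,fy=3 if n!="scene" else 3.6*0+3,interpolation=cv2.INTER_CUBIC)[:600,:800])
    m=(W[...,2]>.215)&(W[...,2]<.232); 
    sub=np.zeros_like(m); sub[y0:y1,x0:x1]=1; m&=sub
    P=W[m]; print(n,m.sum(),P.mean(0),np.median(P,0))
    r=cv2.minAreaRect(P[:,:2].astype(np.float32)*1000); print("tank",r)
    m=(W[...,2]>.005)&(W[...,2]<.019)&sub.astype(bool)
    P=W[m]; r=cv2.minAreaRect(P[:,:2].astype(np.float32)*1000); print("plate",m.sum(),r,cv2.boxPoints(r))
E
```

```text
scene 3970 [ 0.69082832 -0.0385062   0.22324195] [ 0.69556951 -0.04382181  0.22303818]
tank ((618.7830810546875, -51.61590576171875), (283.1473388671875, 261.5327453613281), 25.63623809814453)
plate 6852 ((424.22125244140625, -16.04241943359375), (733.0108032226562, 737.8219604492188), 42.90939712524414) [[ -95.38849     4.627594]
 [ 406.951    -535.77625 ]
 [ 943.831     -36.712433]
 [ 441.49152   503.6914  ]]
side 3322 [0.66314436 0.00261325 0.22454016] [0.66946151 0.00346044 0.22525503]
tank ((614.683349609375, -46.79154968261719), (283.1764831542969, 270.1540832519531), 25.553956985473633)
plate 5931 ((609.4963989257812, -338.620361328125), (737.3090209960938, 960.059326171875), 21.544721603393555) [[  90.319305  -27.509811]
 [ 442.87936  -920.49097 ]
 [1128.6735   -649.7309  ]
 [ 776.1134    243.25024 ]]
```

Run:
```python
from h import *
pts=[];col=[]
for n in ["scene","side"]:
    d=np.load(f"pics/{n}0.npy"); W=cloud(n,d); im=cv2.imread(f"pics/{n}0.png")
    m=np.isfinite(W[...,2])&(W[...,2]>-.05)&(W[...,2]<.3); pts.append(W[m]);col.append(im[m])
    for lo,hi in((.217,.231),(.009,.017)):
        m=(W[...,2]>lo)&(W[...,2]<hi)
        mm=cv2.morphologyEx(m.astype(np.uint8),cv2.MORPH_OPEN,np.ones((3,3)))
        k,l,st,c=cv2.connectedComponentsWithStats(mm)
        for i in range(1,k):
            if st[i,4]>400:
                P=W[l==i]; r=cv2.minAreaRect(P[:,:2].astype(np.float32)*1000); print(n,lo,st[i],np.round(r[0]),np.round(r[1]),r[2])
P=np.vstack(pts);C=np.vstack(col)
# top-down height map: x up, y left, 1mm/px  x .35...95 ; y -.35...25
H=np.zeros((600,600,3),np.uint8)
o=np.argsort(P[:,2]); P=P[o];C=C[o]
r=((.95-P[:,0])*1000).astype(int);c=((.25-P[:,1])*1000).astype(int)
ok=(r>=1)&(r<599)&(c>=1)&(c<599)
for dr in(0,1):
  for dc in (0,1): H[r[ok]+dr,c[ok]+dc]=C[ok]
cv2.imwrite("pics/top0.png",H)
```

```text
scene 0.217 [ 304  214   91   77 3424] [682. -15.] [134. 236.] 25.638975143432617
scene 0.009 [ 216  277  190  100 3500] [598. -56.] [399. 340.] 25.653491973876953
side 0.217 [  0  32 156  76 663] [1664. -541.] [799.  24.] 89.87492370605469
side 0.217 [ 241  174   64   64 2856] [678. -12.] [137. 235.] 25.218908309936523
side 0.217 [554 289  78  32 522] [ 2. 57.] [ 46. 132.] 87.42802429199219
side 0.009 [ 232  252  166   67 4315] [563.  10.] [401. 202.] 25.582273483276367
side 0.009 [ 492  315  120   88 2082] [13. 47.] [155. 246.] 72.45729064941406
```

View pics/top0.png

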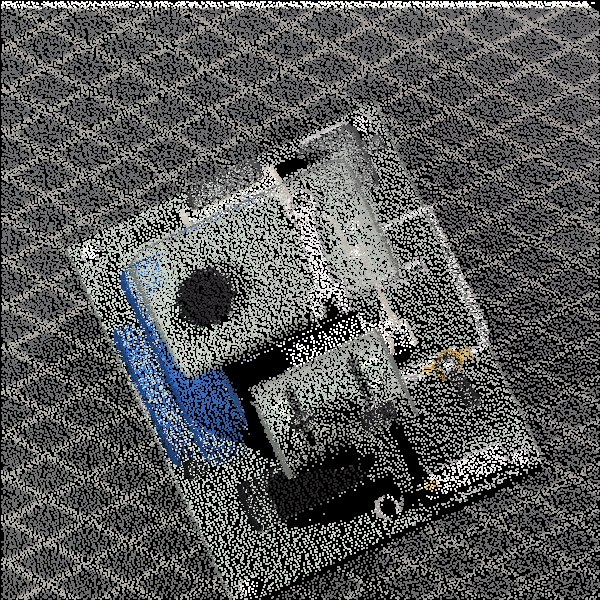

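View pics/scene0z.png

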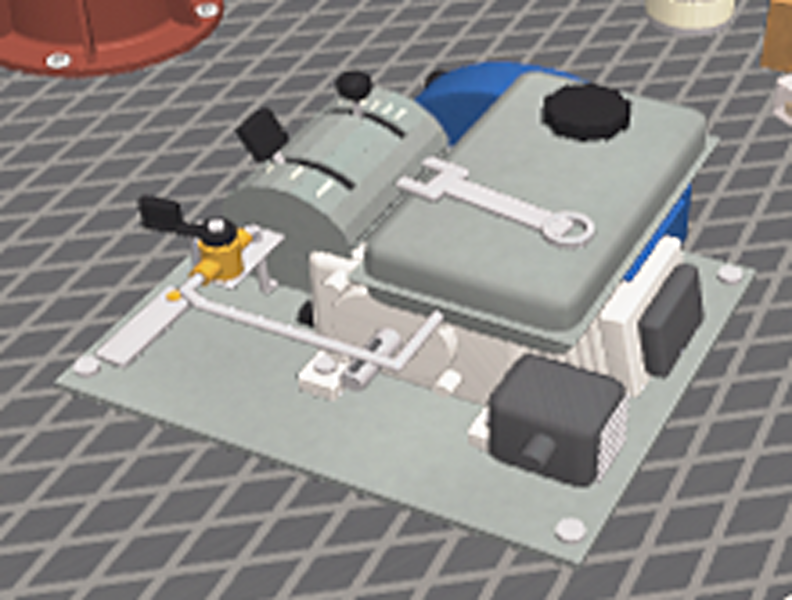

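View pics/side0z.png

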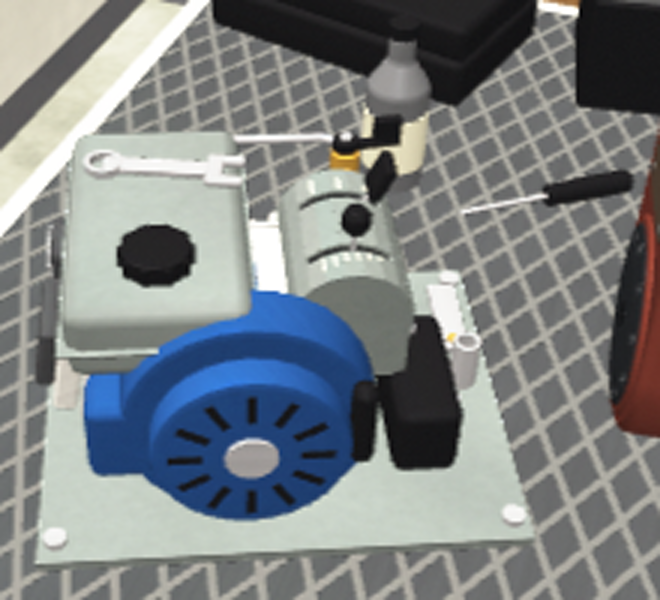

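```bash
cat >> h.py <<'E'
O=np.array([.6245,-.043,0]); YAW=np.radians(25.6)
def R(y=None):
    y=YAW if y is None else y
    return np.array([[np.cos(y),-np.sin(y),0],[np.sin(y),np.cos(y),0],[0,0,1]])
def e2w(p): return O+(np.asarray(p,float)/1000)@R().T
def w2e(p): return ((np.asarray(p)-O)@R())*1000
E
python3 - <<'E'
from h import *
def paddle(th,s=(57,91)):
    a=th-.45; out=[]
    for x in(-6,6):
        for y in(-16,16):
            for z in s: out.append([-85+x*np.cos(a)+z*np.sin(a),-40+y,155-x*np.sin(a)+z*np.cos(a)])
    return out
rects=[[[-230,-170,12],[170,-170,12],[170,170,12],[-230,170,12]],[[-5,-120,224],[135,-120,224],[135,120,224],[-5,120,224]],
 [[-150,-130,219],[-124,-130,219],[-124,-120,219],[-150,-120,219]],
 [[-85,-75,205],[-85,65,205]]]
for n,(x0,y0,x1,y1) in {"scene":(200,190,420,390),"side":(220,130,440,330)}.items():
    im=cv2.imread(f"pics/{n}0.png")[y0:y1,x0:x1]; im=cv2.resize(im,None,fx=3.6,fy=3,interpolation=cv2.INTER_CUBIC)
    def q(p): return ((proj(n,e2w(p))-[x0,y0])*[3.6,3]).astype(np.int32)
    for r in rects: cv2.polylines(im,[q(r)],True,(0,0,255),1)
    for c in q(paddle(0)): cv2.circle(im,tuple(int(v) for v in c),2,(255,0,255),-1)
    cv2.circle(im,tuple(int(v) for v in q([-100,-125,202])),3,(255,255,0),-1)
    cv2.imwrite(f"pics/{n}ov.png",im)
E
```

```text
(no output)
```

View pics/sceneov.png

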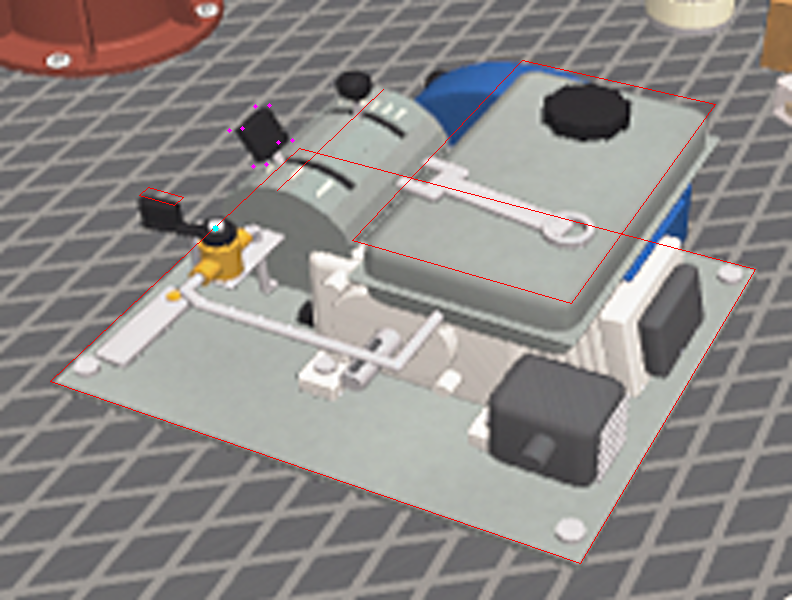

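View pics/sideov.png

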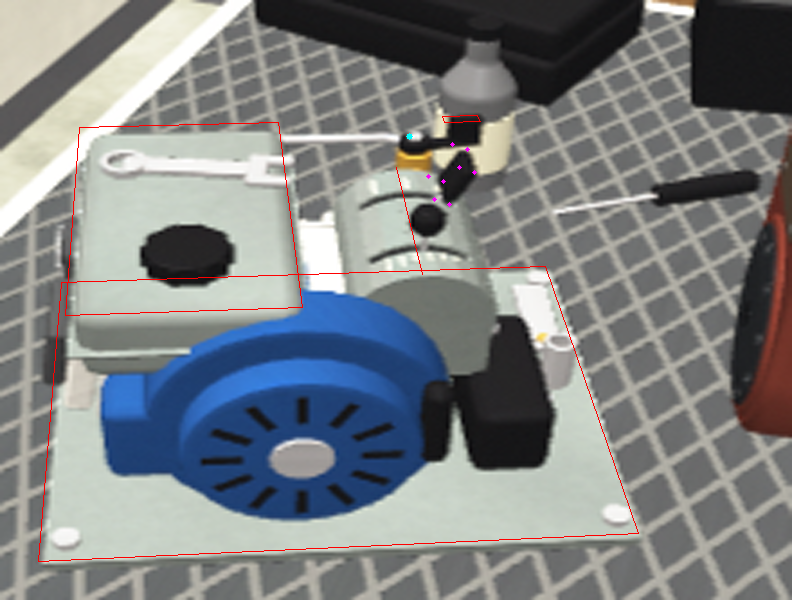

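Run:
```python
from h import *
from cell import ctrl
s=ctrl.read_state(); w,x,y,z=s['ee_rot']
from scipy.spatial.transform import Rotation as Ro
M=Ro.from_quat([x,y,z,w]).as_matrix(); print(M.round(3)); h=np.degrees(np.arctan2(M[1,0],M[0,0])); print(h)
print(w2e(s['ee_pos']))
T=e2w([-165,-43,300]); print(T, M.T@(T-s['ee_pos'])*1000)
for n in["scene"]:
    W=cloud(n,np.load("pics/scene0.npy"))
    for u,v in((163,330),(173,350),(130,328),(240,205)): print(u,v,W[v,u])
```

```text
[[ 0.922  0.386 -0.   ]
 [ 0.386 -0.922  0.001]
 [ 0.    -0.001 -1.   ]]
22.73608761770563
[-574.5196643  -290.39906039  208.73934185]
[ 0.49427732 -0.15307295  0.3       ] [ 396.66440723 -267.63348615  -90.94406737]
163 330 [ 0.6131819  -0.43545298  0.18851266]
173 350 [ 0.62357264 -0.43262896  0.13364028]
130 328 [ 0.401509   -0.47365593  0.02156951]
240 205 [ 0.10644174 -0.00268833  0.01470953]
```

Request:
{"api": "drive_tool", "payload": {"hand": [0,0,0,0,0], "linear": [[0,0,-20],[0,0,-25],[0,0,-25],[0,0,-20],[0,0,0]], "turn": [-2.9,0,0,0,0]}}

```text
time: 0.65
ee_pos: [0.2321, -0.5543, 0.3022]
ee_rot: [0.002, 0.975, 0.222, -0.0]
contact_force: [0.1, -0.2, -0.0]
width: 0.0124
```

Request:
{"api": "drive_tool", "payload": {"hand": [0,0,0,0,0,0,0,0,0,0,0,0], "linear": [[20,-13,0],[36,-22,0],[38,-23,0],[38,-23,0],[38,-23,0],[38,-23,0],[38,-23,0],[38,-23,0],[38,-23,0],[38,-23,0],[34,-20,0],[15,-8,0]], "turn": [0,0,0,0,0,0,0,0,0,0,0,0]}}

```text
time: 1.85
ee_pos: [0.4948, -0.1507, 0.2982]
ee_rot: [-0.001, 0.975, 0.223, -0.0]
contact_force: [0.1, -0.8, -0.2]
width: -0.0003
```

```bash
cat > st.py <<'E'
from h import *
from cell import ctrl
from scipy.spatial.transform import Rotation as Ro
s=ctrl.read_state(); w,x,y,z=s['ee_rot']
M=Ro.from_quat([x,y,z,w]).as_matrix()
print(s['time'],"e",w2e(s['ee_pos']).round(1),"tip z",1000*s['ee_pos'][2]-17,"head",np.degrees(np.arctan2(M[1,0],M[0,0]))-25.6,"F",(R().T@s['contact_force']).round(1),"w",s['width'],"q",s['joint_positions'].round(2))
E
python3 st.py
python3 - <<'E'
from h import *
for n in ["scene","side","wrist"]:
    im,d=cams.snapshot(n)
    if n=="scene": im=cv2.resize(im[130:360,150:420],None,fx=2.6,fy=2.6)
    if n=="side": im=cv2.resize(im[80:300,200:440],None,fx=2.6,fy=2.6)
    cv2.imwrite(f"pics/{n}1.png",im)
E
```

```text
1.85 e [-163.6  -41.1  298.2] tip z 281.17158826210266 head 0.19548837651881357 F [-0.2 -0.7 -0.2] w -0.0002791814880685684 q [-0.55 -0.11  0.05  1.73  0.    2.14]
```

View pics/scene1.png

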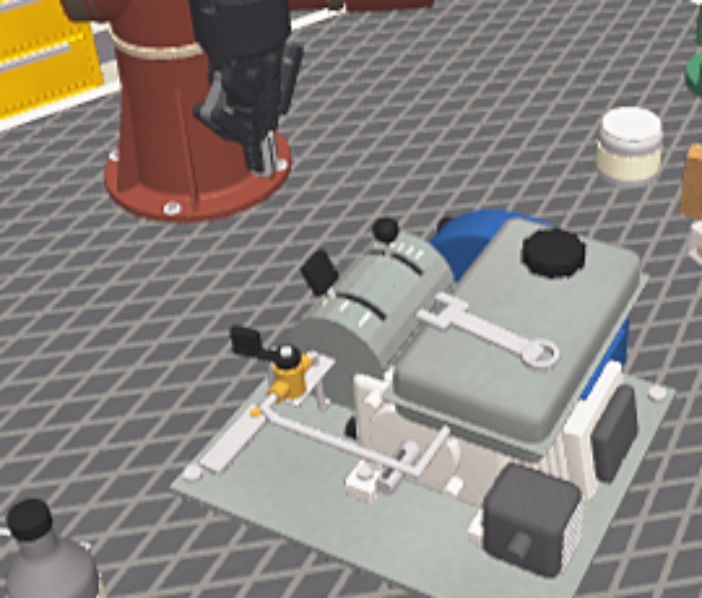

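View pics/side1.png

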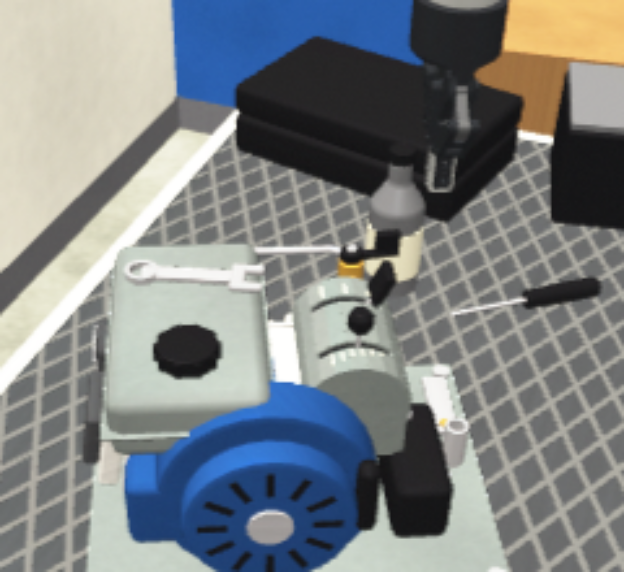

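View pics/wrist1.png

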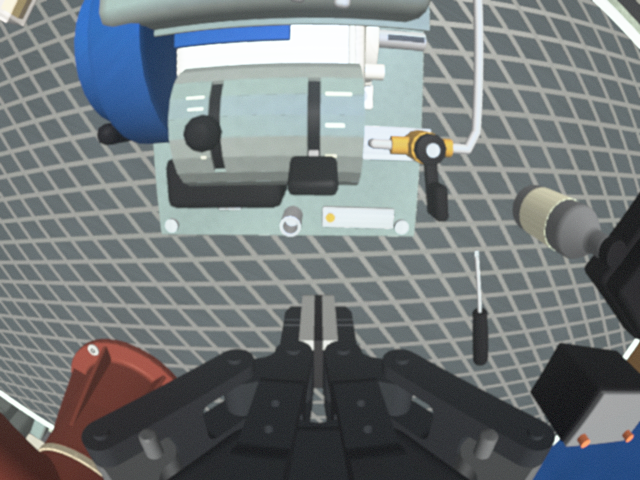

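Request:
{"api": "drive_tool", "payload": {"hand": [0,0,0,0,0], "linear": [[0,7,0],[0,0,20],[0,0,25],[0,0,15],[0,0,0]], "turn": [0,0,0,0,0]}}

```text
time: 2.5
ee_pos: [0.4954, -0.161, 0.2367]
ee_rot: [-0.001, 0.975, 0.221, -0.001]
contact_force: [0.1, -0.3, -0.4]
width: -0.0
```

Request:
{"api": "drive_tool", "payload": {"hand": [0,0,0,0,0,0], "linear": [[8,0,0],[8,0,0],[8,0,0],[8,0,0],[6,0,0],[0,0,0]], "turn": [0,0,0,0,0,0]}}

```text
time: 3.1
ee_pos: [0.5318, -0.1432, 0.2392]
ee_rot: [-0.0, 0.975, 0.222, -0.0]
contact_force: [-0.8, 0.6, -0.2]
width: 0.0003
```

```bash
python3 st.py
python3 - <<'E'
from h import *
for n in ["side","wrist"]:
    im,d=cams.snapshot(n)
    if n=="side": im=cv2.resize(im[120:240,260:400],None,fx=5,fy=5)
    cv2.imwrite(f"pics/{n}2.png",im)
E
```

```text
3.1 e [-126.9  -50.3  239.2] tip z 222.21217834632512 head 0.0901758944210087 F [-0.5  0.9 -0.2] w 0.0002872264889675383 q [-0.5  -0.04  0.01  1.62  0.    2.19]
```

View pics/side2.png

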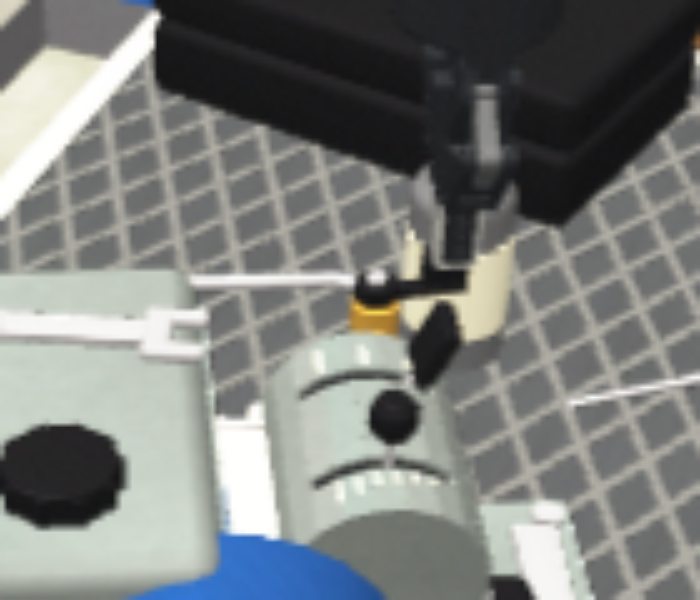

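View pics/wrist2.png

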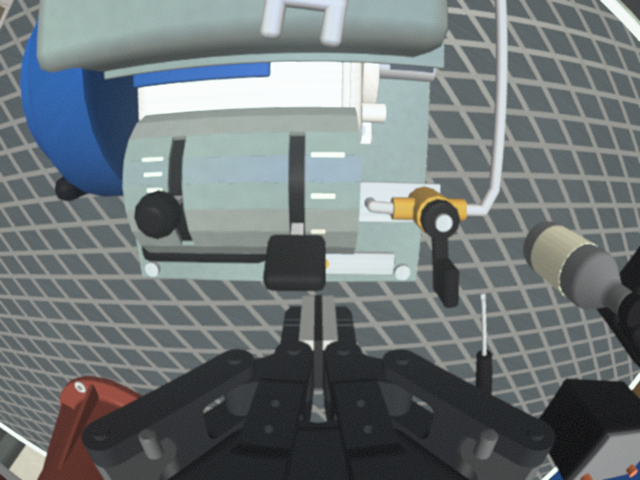

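Run:
```python
from h import *
im=cv2.imread("pics/side2.png")
for p,c in [((-127,-50,222),(0,0,255)),((-116,-50,222),(0,255,255)),((-127,-50,239),(255,0,255)),((-117,-40,221.6),(0,255,0)),((-130,-40,234),(255,255,0))]:
    q=proj("side",e2w(p)); q=((q-[260,120])*5).astype(int); print(p,q); cv2.circle(im,tuple(map(int,q)),4,c,-1)
cv2.imwrite("pics/side2o.png",im)
```

```text
(-127, -50, 222) [443 327]
(-116, -50, 222) [421 328]
(-127, -50, 239) [445 298]
(-117, -40, 221.6) [425 340]
(-130, -40, 234) [454 319]
```

View pics/side2o.png

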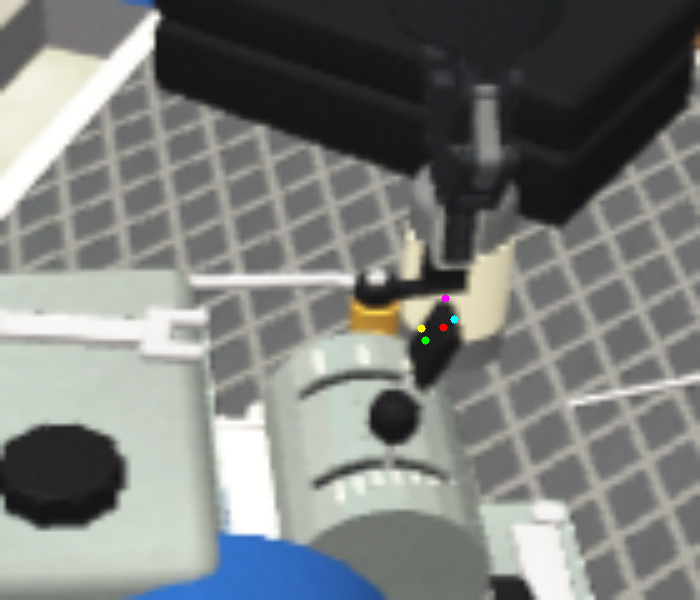

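Run:
```python
from h import *
from cell import ctrl
print("side1 pred tip",proj("side",e2w([-163.6,-41.1,281])),"scene1",proj("scene",e2w([-163.6,-41.1,281])), "obs",(369,153),(150+265/2.6,130+175/2.6))
for n in ["scene","side"]:
    im,d=cams.snapshot(n); W=cloud(n,d)
    cv2.imwrite(f"pics/{n}3.png",im); np.save(f"pics/{n}3.npy",d)
    print(n,proj(n,ctrl.read_state()['ee_pos']-[0,0,.017]))
    x,y=(351,168) if n=="side" else (270,220)
    for v in range(y-30,y+12,4): print(v,w2e(W[v,x]).round(0),im[v,x])
s=cv2.imread("pics/scene3.png"); cv2.imwrite("pics/scene3z.png",cv2.resize(s[120:280,180:380],None,fx=4,fy=3.75,interpolation=cv2.INTER_CUBIC))
```

```text
side1 pred tip [366.38475566 166.6258089 ] scene1 [252.56965518 209.68492795] obs (369, 153) (251.9230769230769, 197.30769230769232)
scene [266.2666087  236.28386828]
190 [-110.  -40.  349.] [51 47 47]
194 [-111.  -41.  339.] [53 50 48]
198 [-109.  -45.  331.] [53 49 50]
202 [-116.  -38.  315.] [51 48 46]
206 [-114.  -41.  306.] [49 45 43]
210 [-357.  297.   -1.] [140 143 148]
214 [-344.  276.    0.] [94 92 94]
218 [-117.  -42.  273.] [121 123 125]
222 [-116.  -46.  265.] [142 147 151]
226 [-312.  225.   -3.] [148 152 156]
230 [-121.  -43.  238.] [51 48 51]
side [348.97004709 185.33050828]
138 [-118.  -25.  366.] [36 34 33]
142 [-118.  -21.  359.] [33 31 30]
146 [-119.  -26.  346.] [29 27 27]
150 [-121.  -32.  332.] [40 38 39]
154 [-117.   -6.  338.] [34 33 32]
158 [-118.   -5.  328.] [30 27 26]
162 [-125.  -38.  297.] [33 31 29]
166 [-125.  -35.  288.] [42 40 40]
170 [-127.  -38.  275.] [41 39 39]
174 [-145. -124.  206.] [23 22 22]
178 [-146. -124.  194.] [ 90 107 112]
```

View pics/scene3z.png

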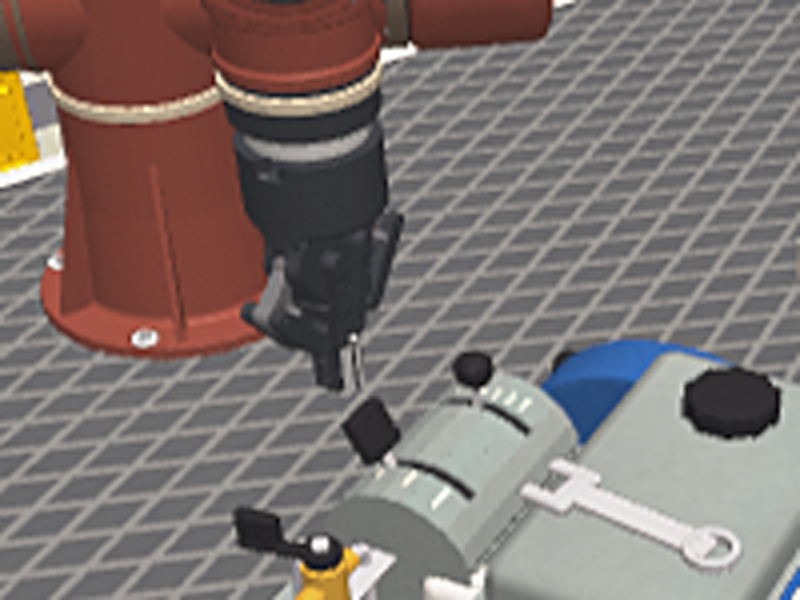

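```bash
cat >> h.py <<'E'
def projw(X,p=None):
    f,cx,cy,T=par("wrist"); c=np.asarray(X)@T[:3,:3].T+T[:3,3]
    r=np.hypot(c[...,0],c[...,1]); th=np.arctan2(r,c[...,2]); k=f*th/r
    return np.stack([k*c[...,0]+cx,k*c[...,1]+cy],-1)
E
python3 - <<'E'
from h import *
im=cv2.imread("pics/wrist2.png")
f,cx,cy,T=par("wrist"); C=-T[:3,:3].T@T[:3,3]; print("cam e",w2e(C))
for p in [(-230,-170,12),(-230,170,12),(-218,-158,14),(-218,158,14),(-100,-125,202),(-137,-125,219),(-130,-40,234),(-50,-40,205-10),(-127,-50,222)]:
    q=projw(e2w(p)); print(p,q.round()); cv2.circle(im,tuple(map(int,q)),4,(0,0,255),-1)
cv2.imwrite("pics/wrist2o.png",im)
_,d=cams.snapshot("wrist"); print(d[300:420:10,318], d[230,70:90:5],d[215,440])
E
```

```text
cam e [-43.96548559 -50.54552328 403.74944019]
(-230, -170, 12) [418. 279.]
(-230, 170, 12) [143. 277.]
(-218, -158, 14) [410. 271.]
(-218, 158, 14) [149. 269.]
(-100, -125, 202) [445. 217.]
(-137, -125, 219) [447. 287.]
(-130, -40, 234) [297. 289.]
(-50, -40, 195) [299. 126.]
(-127, -50, 222) [317. 274.]
[0.15042712 0.14283441 0.13546474 0.12853315 0.122843   0.12449181
 0.12564927 0.12724932 0.1282357  0.5027136  0.5074983  0.51434773] [0.423799   0.4226742  0.42439976 0.42072126] 0.20507444
```

View pics/wrist2o.png

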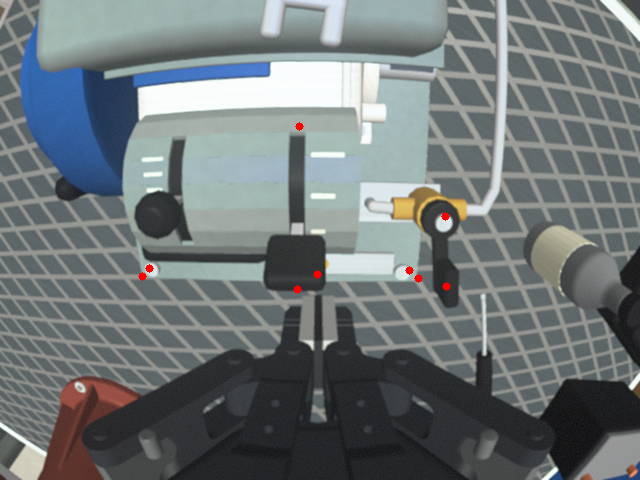

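```bash
cat >> h.py <<'E'
def backw(u,v,d):
    f,cx,cy,T=par("wrist"); r=np.hypot(u-cx,v-cy); th=r/f; k=np.tan(th)*d/r
    return (np.array([(u-cx)*k,(v-cy)*k,d])-T[:3,3])@T[:3,:3]
E
python3 - <<'E'
from h import *
from cell import ctrl
im,d=cams.snapshot("wrist"); print(w2e(ctrl.read_state()['ee_pos']),ctrl.read_state()['width'])
for u in (305,310,326,332):
  for v in (290,294,298,302,306,320,335): print(u,v,w2e(backw(u,v,d[v,u])).round(1),im[v,u])
E
```

```text
[-127.95559965  -50.42052712  239.348807  ] 0.00013760160304444945
305 290 [-249.5  -34.6   -0.4] [95 96 86]
305 294 [-254.3  -34.6    1.1] [106 105  99]
305 298 [-116.4  -45.2  268.8] [137 139 138]
305 302 [-117.3  -45.3  270.5] [135 136 135]
305 306 [-116.6  -45.4  275.1] [133 137 135]
305 320 [-116.8  -45.7  285.4] [133 137 136]
305 335 [-116.5  -46.1  296. ] [133 135 134]
310 290 [-249.6  -40.7   -0.6] [125 129 126]
310 294 [-254.3  -40.7    1.1] [133 137 133]
310 298 [-117.   -47.2  267.6] [136 141 138]
310 302 [-116.5  -47.3  271.9] [135 137 137]
310 306 [-116.8  -47.4  274.8] [134 138 137]
310 320 [-116.9  -47.6  285.3] [134 136 135]
310 335 [-116.8  -47.8  295.6] [136 139 138]
326 290 [-248.9  -60.2    0.7] [109 108 100]
326 294 [-2.549e+02 -6.020e+01 -2.000e-01] [107 106  99]
326 298 [-116.4  -53.8  268.7] [134 137 136]
326 302 [-116.9  -53.8  271.2] [134 138 136]
326 306 [-116.7  -53.7  275. ] [134 138 135]
326 320 [-116.1  -53.5  286.6] [136 138 137]
326 335 [-116.2  -53.3  296.4] [133 137 135]
332 290 [-249.8  -67.5   -0.9] [105 105  96]
332 294 [-254.8  -67.6   -0. ] [107 104  98]
332 298 [-116.3  -56.3  268.9] [137 142 140]
332 302 [-117.2  -56.3  270.7] [133 139 136]
332 306 [-116.7  -56.1  275. ] [135 138 136]
332 320 [-117.6  -55.8  284.1] [136 139 138]
332 335 [-116.5  -55.4  295.9] [136 140 138]
```

The fingertips actually end about 28 mm above the reported TCP. The wrist, scene and side depth all agree on this, though the interface text puts them 17 mm ahead of it. I'll use the measured tip: back off, then lower it a further 46 mm.

Request:
{"api": "drive_tool", "payload": {"hand": [0,0,0,0,0,0], "linear": [[-18,0,0],[-18,0,0],[0,-2,18],[0,0,18],[0,0,10],[0,0,0]], "turn": [0,0,0,0,0,0]}}

```text
time: 4.0
ee_pos: [0.497, -0.1571, 0.192]
ee_rot: [-0.001, 0.975, 0.222, -0.001]
contact_force: [0.0, -0.2, -0.2]
width: -0.0002
```

```bash
cat > look.py <<'E'
import sys
from h import *
t=sys.argv[1]
exec(open("st.py").read())
im,d=cams.snapshot("wrist"); cv2.imwrite(f"pics/wrist{t}.png",im)
for v in (297,300,304,320): print(v,w2e(backw(310,v,d[v,310])).round(1))
im,d=cams.snapshot("side"); im=cv2.resize(im[120:240,260:400],None,fx=5,fy=5); cv2.imwrite(f"pics/side{t}.png",im)
E
python3 look.py 4
```

```text
4.0 e [-164.3  -47.8  192. ] tip z 174.95979565442428 head 0.0236212468705439 F [-0.1 -0.2 -0.2] w -0.00024996827806041035 q [-0.56 -0.14 -0.17  1.54 -0.    2.14]
297 [-152.9  -45.   220.8]
300 [-153.2  -45.   222.8]
304 [-153.2  -45.1  226.2]
320 [-153.2  -45.3  238.5]
```

View pics/side4.png

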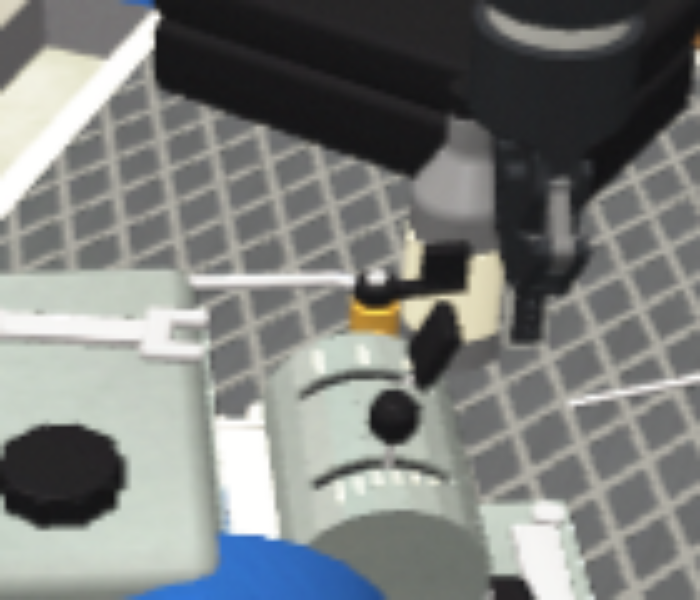

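View pics/wrist4.png

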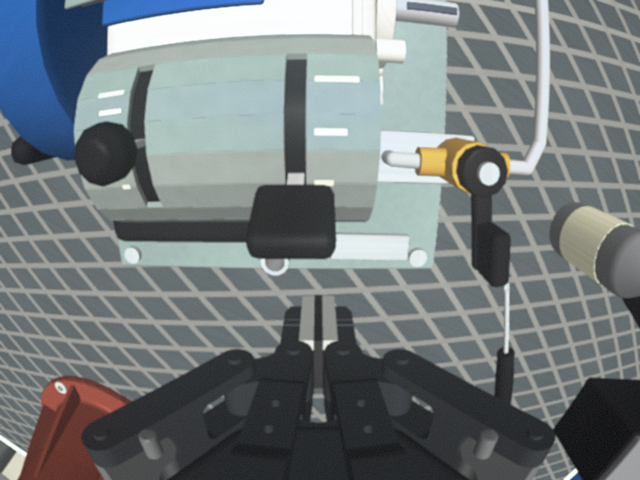

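Request:
{"api": "drive_tool", "payload": {"hand": [0,0,0,0,0,0,0,0], "linear": [[7,0,0],[7,0,0],[7,0,0],[7,0,0],[7,0,0],[7,0,0],[7,0,0],[0,0,0]], "turn": [0,0,0,0,0,0,0,0]}}

```text
time: 4.9
ee_pos: [0.5428, -0.1356, 0.1931]
ee_rot: [-0.0, 0.975, 0.222, 0.0]
contact_force: [-0.7, 0.7, -1.6]
width: -0.0001
```

```bash
python3 look.py 5
```

```text
4.9 e [-113.7  -48.2  193.1] tip z 176.08823798189707 head 0.08536475947501643 F [-0.4  1.  -1.6] w -0.00014703932344461122 q [-0.48 -0.02 -0.06  1.53  0.    2.21]
297 [-102.7  -45.   221.4]
300 [-103.4  -45.   222.7]
304 [-103.3  -45.1  226.3]
320 [-103.2  -45.3  238.7]
```

View pics/side5.png

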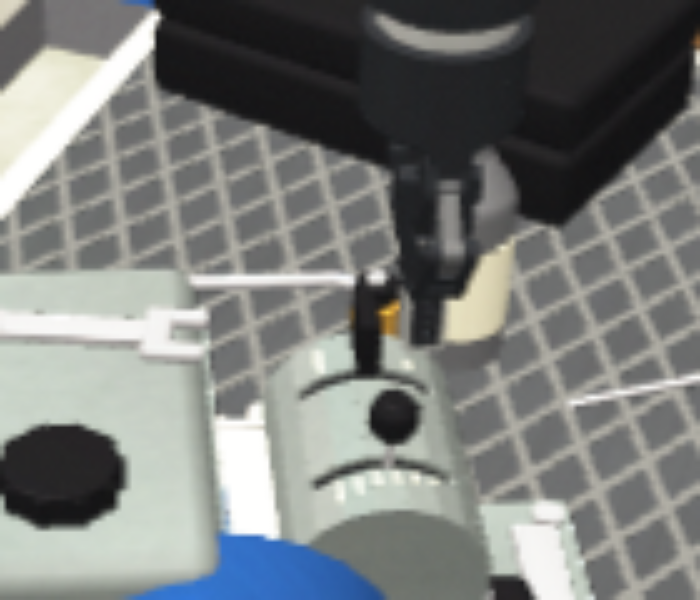

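View pics/wrist5.png

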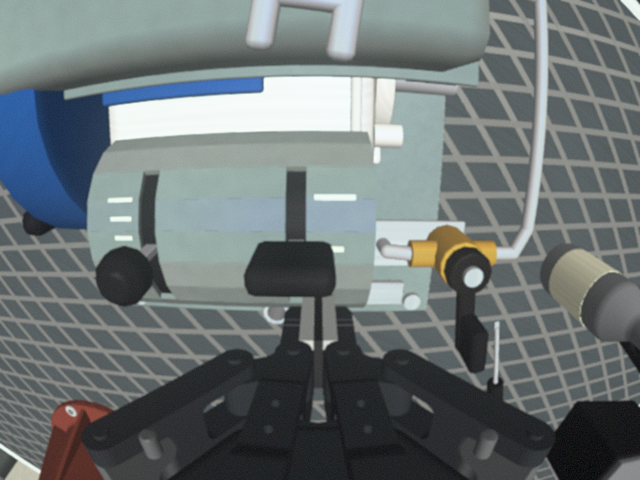

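Half choke is reached: the paddle stands upright at about (367,320) in the side crop, and the knob hasn't moved. I'll carry on to full choke.

Request:
{"api": "drive_tool", "payload": {"hand": [0,0,0,0,0,0,0,0], "linear": [[7,0,0],[7,0,0],[7,0,0],[7,0,0],[6,0,0],[5,0,0],[3,0,0],[0,0,0]], "turn": [0,0,0,0,0,0,0,0]}}

```text
time: 5.8
ee_pos: [0.5789, -0.1184, 0.1931]
ee_rot: [0.0, 0.975, 0.222, -0.002]
contact_force: [-7.0, -3.2, 1.2]
width: 0.0
```

```bash
python3 look.py 6
```

```text
5.8 e [-73.7 -48.3 193.1] tip z 176.08035742849563 head 0.02458646321898783 F [-7.7  0.2  1.2] w 1.1816166413107041e-05 q [-0.42  0.08  0.04  1.54 -0.    2.27]
297 [-62.2 -45.1 221.3]
300 [-62.7 -45.2 223.1]
304 [-62.5 -45.2 226.7]
320 [-62.7 -45.5 238.7]
```

View pics/side6.png

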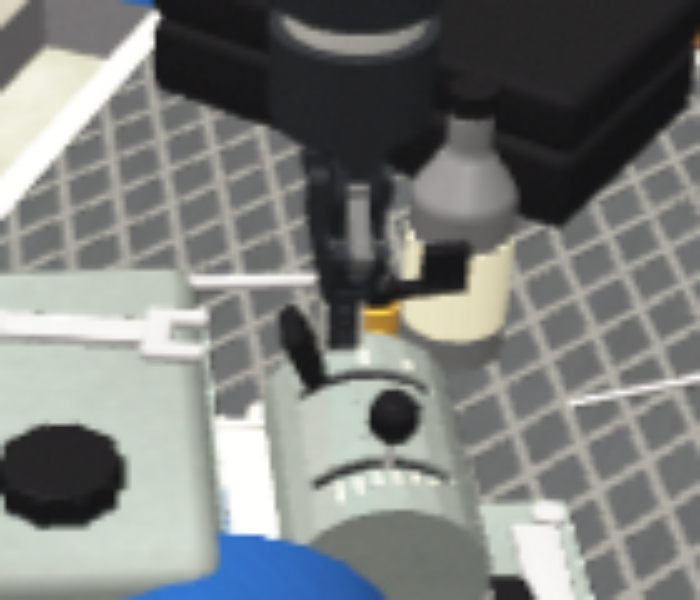

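View pics/wrist6.png

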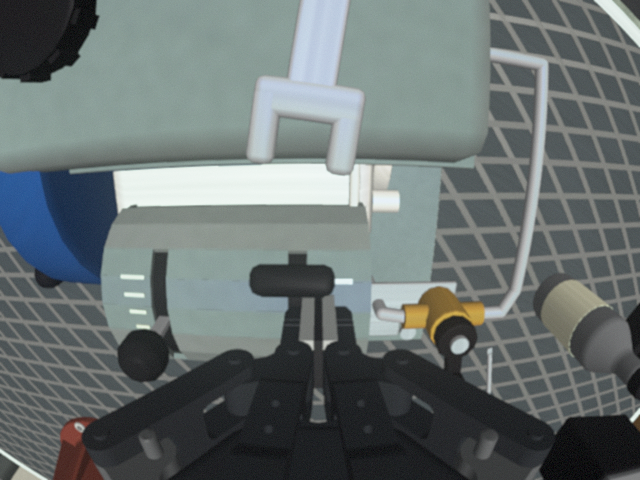

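Request:
{"api": "drive_tool", "payload": {"hand": [0,0,0,0,0,0,0,0,0,0], "linear": [[-10,0,0],[-20,0,0],[0,0,-25],[0,0,-25],[-11,15,0],[-11,15,0],[-11,16,0],[0,0,20],[0,0,20],[0,0,0]], "turn": [0,0,0,0,0,0,0,0,0,0]}}

```text
time: 6.9
ee_pos: [0.5415, -0.1863, 0.2007]
ee_rot: [-0.001, 0.975, 0.222, -0.001]
contact_force: [0.2, 0.5, 0.4]
width: 0.0001
```

```bash
sed -i 's/120:240,260:400/110:220,290:410/' look.py
cat >> look.py <<'E'
im,d=cams.snapshot("scene"); im=cv2.resize(im[180:330,190:350],None,fx=4,fy=4,interpolation=cv2.INTER_CUBIC); cv2.imwrite(f"pics/scene{t}.png",im)
E
python3 look.py 7
```

```text
6.9 e [-136.7  -93.4  200.7] tip z 183.6707239167514 head 0.014846415228380039 F [0.4 0.3 0.4] w 0.0001121954900362405 q [-0.56  0.02 -0.    1.55  0.    2.13]
297 [-125.   -90.6  230.4]
300 [-125.3  -90.7  232.7]
304 [-125.   -90.7  236.6]
320 [-125.2  -91.   248.5]
```

View pics/scene7.png

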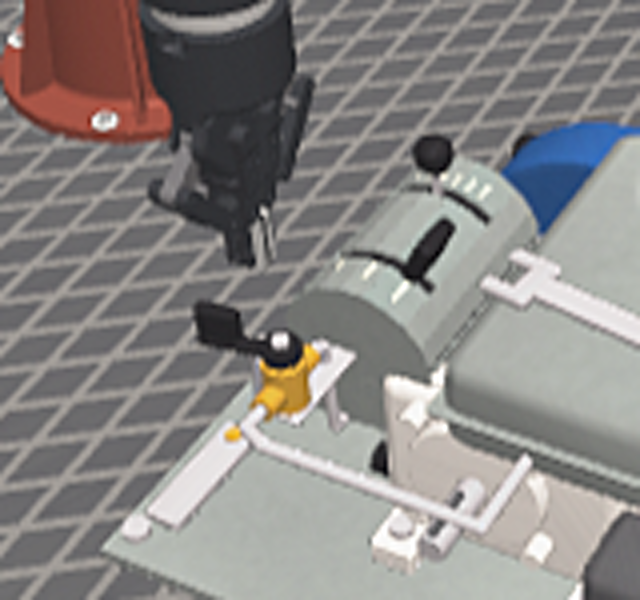

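View pics/wrist7.png

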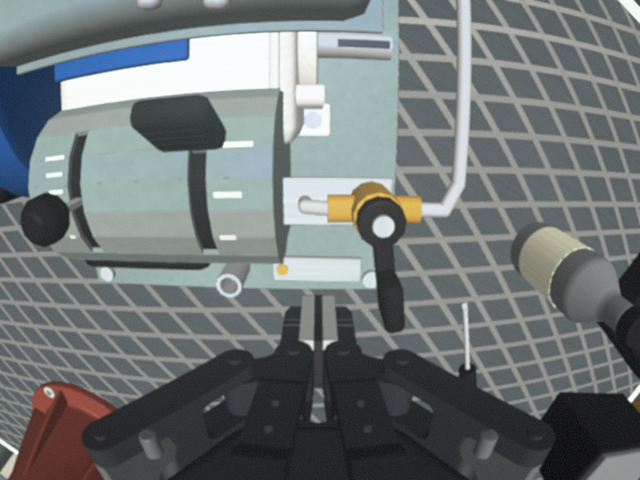

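View pics/side7.png

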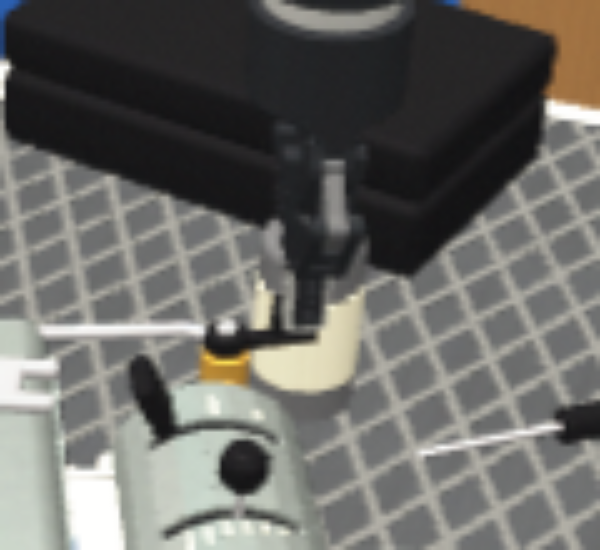

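Request:
{"api": "drive_tool", "payload": {"hand": [0,0,0,0,0], "linear": [[0,0,12],[0,0,10],[0,5,0],[0,5,0],[0,2,0]], "turn": [0,0,0,0,0]}}

```text
time: 7.55
ee_pos: [0.5484, -0.1983, 0.1815]
ee_rot: [0.0, 0.975, 0.222, 0.0]
contact_force: [-0.7, 0.4, 0.4]
width: -0.0001
```

```bash
python3 look.py 8
```

```text
7.55 e [-135.7 -107.2  181.5] tip z 164.49828171322096 head 0.015797506489988677 F [-0.4  0.7  0.4] w -7.792329470563433e-05 q [-0.57  0.05 -0.01  1.51 -0.    2.12]
297 [-124.  -104.1  210.4]
300 [-124.8 -104.1  211.6]
304 [-124.6 -104.2  215.3]
320 [-124.8 -104.4  227.3]
```

View pics/scene8.png

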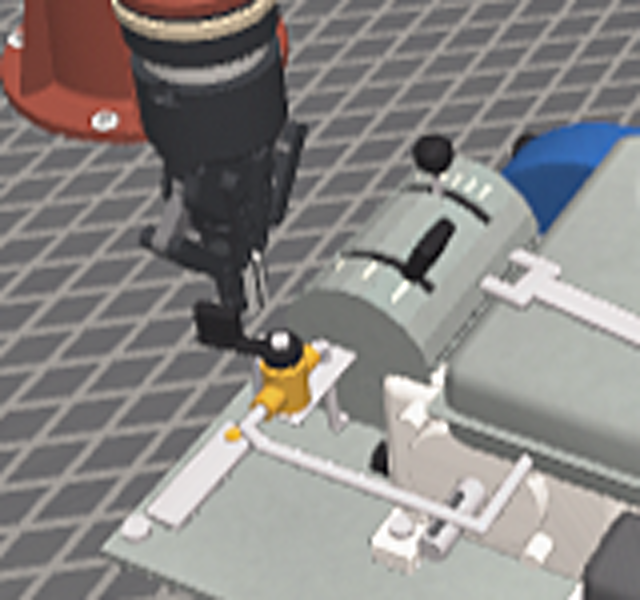

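View pics/wrist8.png

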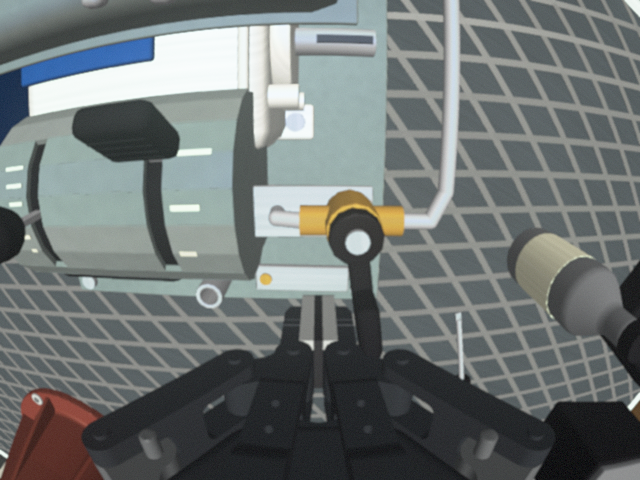

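Request:
{"api": "drive_tool", "payload": {"hand": [0,0,0,0,0,0], "linear": [[-2.3,5.3,2],[-2.3,5.3,0],[-2.3,5.3,0],[-2.3,5.3,0],[-2.3,5.3,0],[-2.3,5.3,0]], "turn": [-8,-8,-8,-8,-8,-8]}}

```text
time: 8.3
ee_pos: [0.5606, -0.2285, 0.1793]
ee_rot: [-0.0, 0.799, 0.602, -0.0]
contact_force: [-1.4, 1.2, -0.8]
width: -0.0
```

```bash
python3 look.py 9
```

```text
8.3 e [-137.8 -139.7  179.3] tip z 162.3182521229187 head 48.37759201132763 F [-0.8  1.7 -0.8] w -4.553708993044437e-05 q [-0.6   0.12  0.06  1.51  0.    1.25]
297 [-132.6 -130.   207.3]
300 [-132.4 -129.9  210.3]
304 [-132.5 -130.1  213.4]
320 [-132.3 -130.3  225.6]
```

View pics/scene9.png

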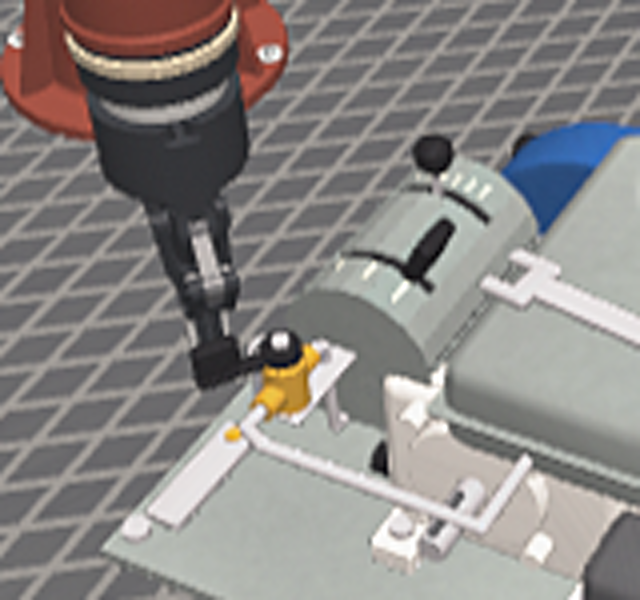

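View pics/wrist9.png

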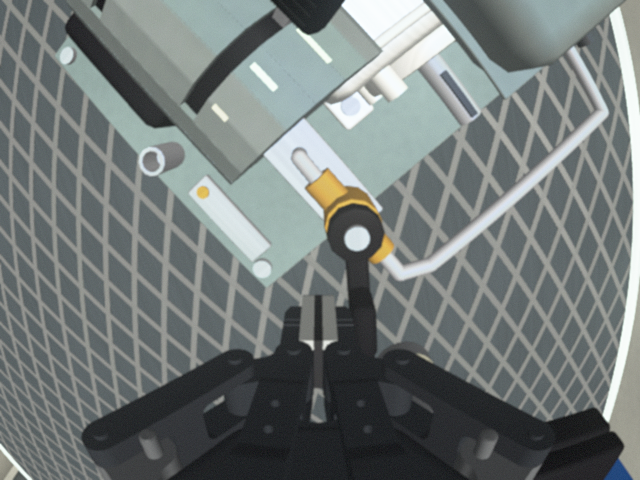

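Request:
{"api": "drive_tool", "payload": {"hand": [0,0,0,0,0,0], "linear": [[-2.3,5.3,0],[-2.3,5.3,0],[-2.3,5.3,0],[-2.3,5.3,0],[-2.3,5.3,0],[0,0,0]], "turn": [-8,-8,-8,-8,-8,0]}}

```text
time: 9.05
ee_pos: [0.5852, -0.2402, 0.1792]
ee_rot: [-0.001, 0.547, 0.837, -0.001]
contact_force: [-9.1, 0.3, 2.1]
width: -0.0
```

```bash
python3 look.py 10
```

```text
9.05 e [-120.7 -160.9  179.2] tip z 162.18901138554477 head 88.03209970031105 F [-8.1  4.2  2.1] w -1.385595120151105e-05 q [-0.59  0.2   0.15  1.52 -0.    0.56]
297 [-123.2 -149.5  207.6]
300 [-123.2 -150.3  208.9]
304 [-123.1 -150.1  212.6]
320 [-122.8 -149.7  225.6]
```

View pics/scene10.png

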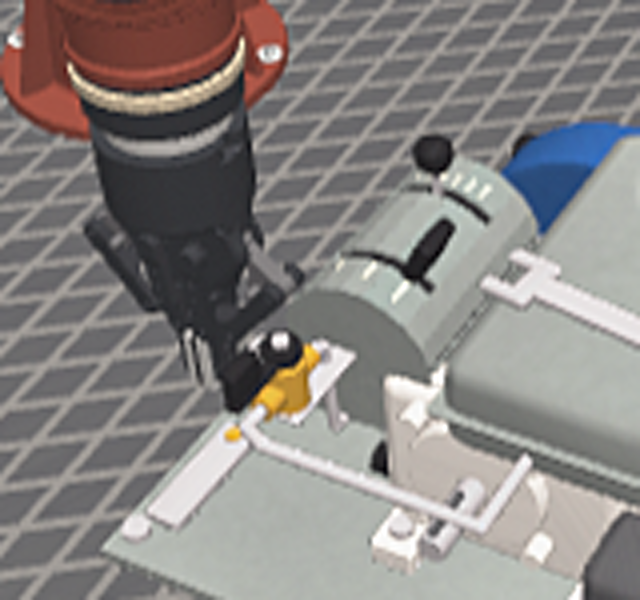

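View pics/wrist10.png

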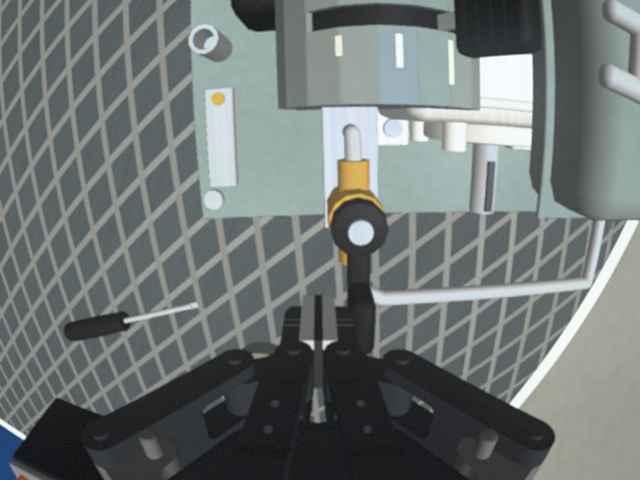

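Request:
{"api": "drive_tool", "payload": {"hand": [0,0,0,0,0,0,0,0,0,0], "linear": [[0,-8,0],[0,-12,0],[0,0,-25],[0,0,-30],[0,0,-30],[0,-20,-20],[0,-25,0],[0,-25,0],[0,0,0],[0,0,0]], "turn": [0,0,0,0,0,0,0,0,0,0]}}

```text
time: 10.2
ee_pos: [0.5038, -0.2767, 0.2847]
ee_rot: [0.001, 0.548, 0.836, 0.0]
contact_force: [-0.7, 0.2, -0.5]
width: 0.0005
```

```bash
python3 look.py 11
python3 - <<'E'
from h import *
def paddle(th):
    a=th-.45
    return [[-85+x*np.cos(a)+z*np.sin(a),-40+y,155-x*np.sin(a)+z*np.cos(a)] for x in(-6,6) for y in(-16,16) for z in(57,91)]
def tab(th):
    out=[]
    for r in(24,50):
        for t in(-5,5):
            for z in(197,219): out.append([-100-r*np.cos(th)-t*np.sin(th)*-1*-1*-1 if 0 else -100-r*np.cos(th)+t*np.sin(th), -125-r*np.sin(th)-t*np.cos(th), z])
    return out
for n in("scene","side"):
    im,_=cams.snapshot(n); x0,y0=(220,200) if n=="scene" else (290,130)
    cv2.imwrite(f"pics/{n}12f.png",im)
    im=cv2.resize(im[y0:y0+120,x0:x0+120],None,fx=5,fy=5,interpolation=cv2.INTER_CUBIC)
    for P,c in((paddle(.9),(255,0,255)),(tab(1.57),(0,0,255))):
        h=cv2.convexHull(((proj(n,e2w(P))-[x0-.5,y0-.5])*5).astype(np.int32)); cv2.polylines(im,[h],True,c,1)
    cv2.imwrite(f"pics/{n}12.png",im)
E
```

```text
10.2 e [-209.8 -158.6  284.7] tip z 267.7023872882123 head 87.89586281076791 F [-0.6  0.5 -0.5] w 0.0005318026768152037 q [-0.73  0.06  0.19  1.7   0.    0.43]
297 [-212.  -147.6  312.1]
300 [-212. -148.  314.]
304 [-211.9 -147.5  318.2]
320 [-211.6 -147.1  331.2]
```

View pics/scene12.png

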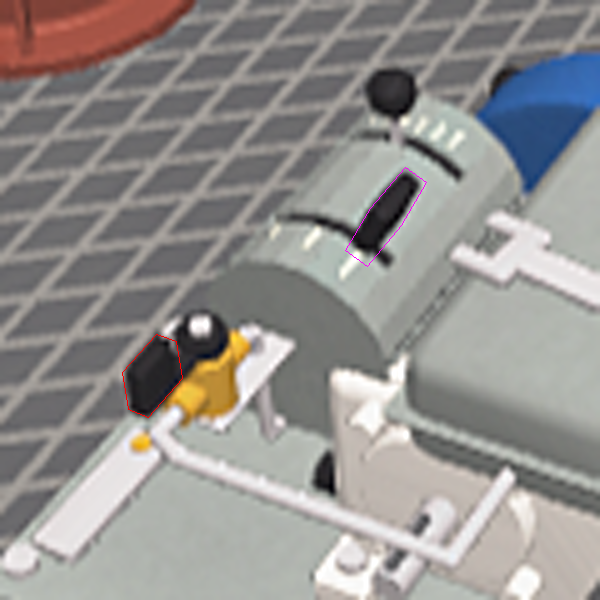

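View pics/side12.png

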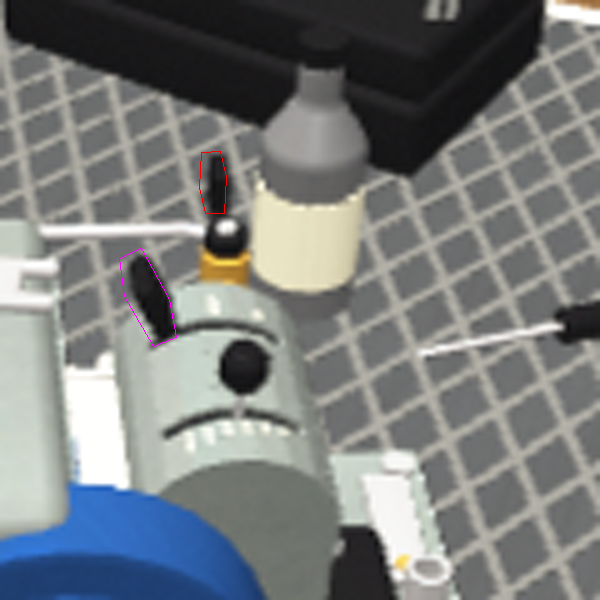

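View pics/wrist11.png

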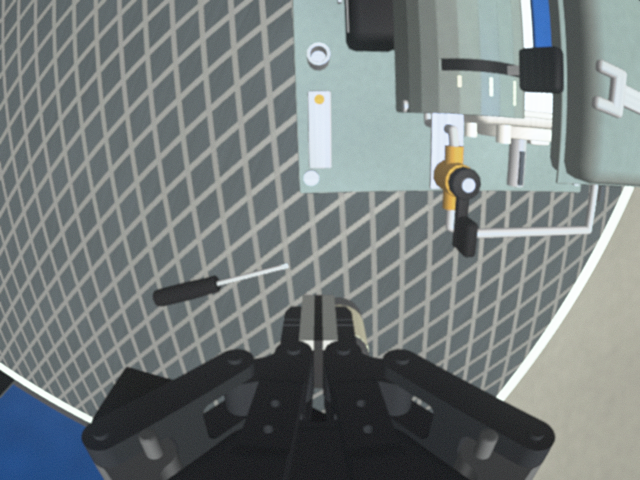

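View pics/scene12f.png

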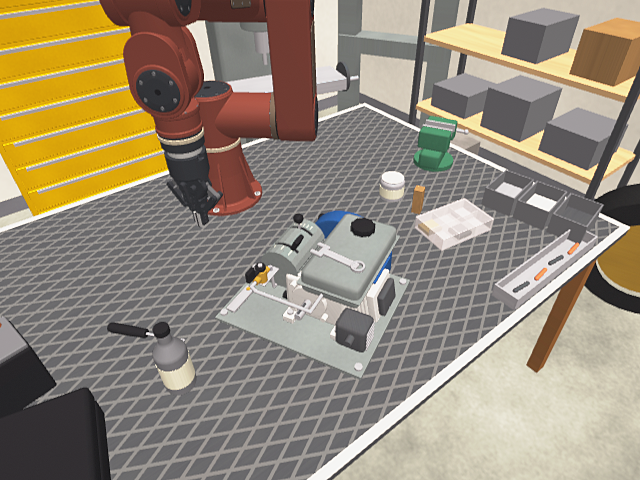

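Run:
```python
from cell import ctrl,ticket
import numpy as np
print(np.abs(ctrl.read_state()['dq']).max(), ticket.sign_off())
```

```text
the job is handed in; nothing more can be done
0.0023528959070155987 None
```

I set the engine ready for a cold start and handed the job in after about 10.5 s of robot time.

- **Choke:** I pushed the paddle with closed fingers through the half-choke click to the full-choke stop, where the reaction was about 8 N. After backing off, it stayed leaning away at the 0.90 rad outline in both fixed cameras.
- **Fuel tap:** I pushed the tab round about 88° to its stop, where the force rose to about 9 N. In the last pictures the lever lies over its pipe and matches the 1.57 rad outline.
- **Left alone:** The throttle knob and the loose things I could see looked unmoved in the last pictures. I compared them by eye and did not measure each one. The gripper ended clear of everything, with the force back to sensor noise.

**What disagreed:**
- **Fingertips:** The interface text puts the closed fingertips 17 mm ahead of the TCP. The cameras showed them about 28 mm behind it. My first approach therefore passed above the paddle without touching it, and I worked from the measured tip after that.
- **Outlines:** In the side view my lever outlines sat a few mm to one side of the levers, the same before and after the moves. I took this as a small error in my engine pose fit.

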